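# Unstack the label rolls into their holders

### The arm

A 6-joint arm with a two-finger parallel gripper is mounted at the origin on the work surface. World frame = base frame: x ahead of the robot, y to its left, z up, the work surface at z = 0. Lengths are in m, angles in rad, forces in N, time in s.
With the tool pointing down it reaches from about 0.25 to 0.775 m from the base axis. Payload 4 kg.
Tool frame: the origin (TCP) lies between the finger pads; the fingertips stand 19 mm ahead of it and the grasp point (between the pads) is the TCP (robot.tip_reach is the y of the fingertips in the tool frame, in m); y points along the fingers, x is the direction in which the jaws open and shut, and the axes are right-handed (so a half turn about y gives the same grasp; the last joint's range is limited). The gripper opens to 94 mm and grips with 3 to 60 N. Pads are 16 mm wide; open, the fingers measure 119 mm over their backs; the gripper's body (75 mm by 177 mm) begins 78 mm behind the grasp point.
Start: joints at [-1.27, 0.087, 1.371, -0, 1.684, -0.103], TCP at [0.216, -0.506, 0.225] pointing down, gripper open.
Joint ranges: [-3.1, 3.1], [-0.76, 2.03], [0.27, 2.55], [-1.08, 4.22], [0.17, 2.65], [-2.57, 2.57]. Speed limits (rad/s): [2.79, 2.79, 3.14, 3.14, 3.14, 3.14].

### API

Orientations are given as [roll, pitch, yaw] about the fixed x, y, z axes, in that order (R = Rz(yaw) Ry(pitch) Rx(roll)).
In Python, from bench import robot, imaging, order gives the robot as it stands.
- The arm moves only by the tool send_rows, never from a script. Its argument "moves" is text: rows parted by semicolons, each of 5 numbers parted by spaces: the gripper's target within -1 to 1 (shut at 1, half-way at 0, fully open at -1), then the shift along the tool's x, y, z in m, then the turn about the tool's y in degrees. In form: fingers tx ty tz roll; .... A call has exactly 10 rows; each row shifts and turns the commanded pose from where the row before left it, along the tool's axes as they then stand; what a row does not reach is not made up. A row lasts 1/12 s, in which the tool goes at most 41.7 mm and 7.16 degrees, less where a joint would pass 70% of its speed; a pose out of reach is approached as far as the arm can. A call with a gripper value outside its range is refused whole. The fingers move at their own pace and stop on an object; the grip force is fixed at half the most. Time passes only in rows, so rows that do not move let the fingers close, or fill a call up. It gives the time, the measured TCP pose, the force and the opening at its end, in the units of the state.
- robot.get_obs(): the state, without advancing time (a new reading comes with each control period).
- imaging.snapshot(name): name is "scene" or "top" or "wrist"; returns a dict with "image" (384x512x3 uint8, red, green, blue), "mtx" (3x3 intrinsics, pixels), "R" (3x3) and "t" (3): a world point X has camera coordinates R X + t. Camera axes: x right, y down, z forward; pixel columns grow to the right and rows downward; lengths in m; the calibration is good to about 2 mm. A picture is of the moment at which its call begins. There is no depth.
- order.close_job(): hands the job in, once; it reports no verdict.
Trained networks look in a picture, given as the dict that the camera call returned (one of the last four; its "shot" number tells which), for a name from the list of things; names that differ only in an ending like _2 or _b are one class to them, and where a whole thing is asked for, a point or a joint stands for the part that bears it (a point fixed in the world has none). Each returns a list of dicts, best first, with "conf" (0 to 1); they miss things now and then, are a little off and sometimes report something else, mostly with a low value. They report only what shows in the picture. A call takes as long as a camera call. They do not tell look-alikes from the thing itself.
- imaging.recognise(picture, target): "centre" ([column, row] in pixels, amid what is visible of it).
- imaging.landmark_of(picture, target): "centre" ([column, row] in pixels: a listed point, or the origin of a listed thing).
The state is a dict: "time": time; "joint_positions": joint angles; "qvel": joint speeds; "joint_torque": joint torques, N m; "tool_pos": TCP position; "ee_rot": TCP orientation; "wrist_force": force on the tool from outside, world axes, zero at the start; "wrist_torque": the same for the moment, N m; "width": finger opening in m.
Only numpy, scipy, OpenCV 4.12 (cv2) and the standard library are available. Lean on these libraries where they do the work, as an engineer would, in place of code of your own. Each camera call takes 0.05 s, during which the arm holds its last target.

### The job

The label rolls have come to the bench in two stacks. Take the stacks apart and stand each roll upright in the low round holder of its size: the largest roll in the largest holder, the second-largest in the second-largest, and so on to the smallest, each flat on the holder's floor inside the rim. Set the rolls down, do not drop them, and leave the small carton and the squeegee lying between them where they are.

Things in the scene. Friction and masses are not known exactly. Their poses are not given: they have to be found in the camera images.
- roll_xl: Largest label roll: upright solid cylinder of white paper, 66 mm diameter, 40 mm high, about 120 g, two thin grey lines round the side, top face with a brown core ring and a flush grey plug (no hole to grip in). It stands on the table and carries one of the two smaller rolls on top, centred to within 2 mm. Origin: centre of its underside; z up.
- roll_l: Second-largest label roll: upright solid cylinder of white paper, 55 mm diameter, 40 mm high, about 85 g, two thin grey lines round the side, top face with a brown core ring and a flush grey plug (no hole to grip in). It stands on the table and carries one of the two smaller rolls on top, centred to within 2 mm. Origin: centre of its underside; z up.
- roll_m: Third-largest (second-smallest) label roll: upright solid cylinder of white paper, 44 mm diameter, 34 mm high, about 45 g, two thin grey lines round the side, top face with a brown core ring and a flush grey plug (no hole to grip in). It stands centred (within 2 mm) on top of one of the two bigger rolls, either one, so its underside starts 40 mm above the table. Origin: centre of its underside; z up.
- roll_s: Smallest label roll: upright solid cylinder of white paper, 33 mm diameter, 34 mm high, about 30 g, two thin grey lines round the side, top face with a brown core ring and a flush grey plug (no hole to grip in). It stands centred (within 2 mm) on top of one of the two bigger rolls, either one, so its underside starts 40 mm above the table. Origin: centre of its underside; z up.
- holder_xl: Largest round holder: fixed dark steel dish with a low rim, 92 mm outside and 86 mm inside diameter (20 mm more than its roll); floor 4 mm above the table, rim top 9 mm above it, rim 3 mm thick. Empty at the start. Origin: centre of its underside, at table level; z up.
- holder_l: Second-largest round holder: fixed dark steel dish with a low rim, 81 mm outside and 75 mm inside diameter (20 mm more than its roll); floor 4 mm above the table, rim top 9 mm above it, rim 3 mm thick. Empty at the start. Origin: centre of its underside, at table level; z up.
- holder_m: Third-largest (second-smallest) round holder: fixed dark steel dish with a low rim, 70 mm outside and 64 mm inside diameter (20 mm more than its roll); floor 4 mm above the table, rim top 9 mm above it, rim 3 mm thick. Empty at the start. Origin: centre of its underside, at table level; z up.
- holder_s: Smallest round holder: fixed dark steel dish with a low rim, 59 mm outside and 53 mm inside diameter (20 mm more than its roll); floor 4 mm above the table, rim top 9 mm above it, rim 3 mm thick. Empty at the start. Origin: centre of its underside, at table level; z up.
- small_carton: Loose closed cardboard carton, 60 x 45 x 35 mm high, 150 g, standing among the rolls and holders; to be left alone. Origin: centre of its underside; x along the 60 mm side.
- squeegee: Loose flat grey plastic hand squeegee with a black grip bar, 76 x 50 mm, 8 mm thick (14 mm at the bar), 60 g, lying among the rolls and holders; to be left alone. Origin: centre of its underside; x along the 76 mm side.
Not all that is in view belongs to the job. Leave any orange or pink look-alike of the holder_l alone.

How it is judged:
At the end, for the whole second after the job is handed in: Each of the four rolls stands upright (within 0.08 rad) and at rest on the floor of the holder of its own size rank, underside at the holder's floor (1 to 8 mm above the table) and its axis within 12 mm of the holder's centre; all are released (horizontal distance between roll_xl and holder_xl below 0.012 m and height (world z) of roll_xl between 0.001 and 0.008 m and angle between each of roll_xl, roll_l, roll_m, roll_s's own z axis and vertical below 0.08 rad and linear speed of each of roll_xl, roll_l, roll_m, roll_s below 0.02 m/s and angular speed of each of roll_xl, roll_l, roll_m, roll_s below 0.2 rad/s and horizontal distance between roll_l and holder_l below 0.012 m and height (world z) of roll_l between 0.001 and 0.008 m and horizontal distance between roll_m and holder_m below 0.012 m and height (world z) of roll_m between 0.001 and 0.008 m and horizontal distance between roll_s and holder_s below 0.012 m and height (world z) of roll_s between 0.001 and 0.008 m); the robot touches nothing.
It fails at once if the small carton is shifted by more than 30 mm (distance of small_carton from where it was at the start of the episode above 0.03 m).
It fails at once if the squeegee is shifted by more than 30 mm (distance of squeegee from where it was at the start of the episode above 0.03 m).
It fails at once if a roll is dropped or thrown (faster than 0.8 m/s with no finger on it, a fall of over 30 mm) ((linear speed of roll_xl above 0.8 m/s and contact force between roll_xl and the fingers below 0.02 N) or (linear speed of roll_l above 0.8 m/s and contact force between roll_l and the fingers below 0.02 N) or (linear speed of roll_m above 0.8 m/s and contact force between roll_m and the fingers below 0.02 N) or (linear speed of roll_s above 0.8 m/s and contact force between roll_s and the fingers below 0.02 N)).
It also fails if it takes over 112 s, if anything falls off the work surface, if the arm or the gripper's body presses on something with over 40 N, if the wrist force passes 120 N, or if a joint passes its speed limit or range.

## Working session

There is one attempt and no reset: what is moved stays moved. The work goes in short steps, Python scripts to look and compute and a tool call to move; the robot and the scene stay as the last step left them, time stands still between calls to the robot, and variables do not carry over. Pictures are saved under pics/ and viewed, and the job is handed in when it is done.

Besides the shell and the picture viewer there is one more tool, called after "Emit:" as name(argument=value, ...), one argument or row to a line, values as JSON. send_rows: Moves the arm, as the interface text tells. Its arguments: {"type":"object","properties":{"moves":{"type":"string"}},"required":["moves"]}

```bash
ls; mkdir -p pics; cat > h.py <<'E'
import numpy as np, cv2
from bench import robot, imaging, order
def save(p,n): cv2.imwrite('pics/'+n+'.png', cv2.cvtColor(p['image'],cv2.COLOR_RGB2BGR))
def toworld(p,uv,z):
    d=np.linalg.inv(p['mtx'])@np.array([uv[0],uv[1],1.0]); R=np.array(p['R']);t=np.array(p['t'])
    c=-R.T@t; d=R.T@d; return c+d*(z-c[2])/d[2]
def topix(p,X):
    c=np.array(p['R'])@np.array(X)+p['t']; q=np.array(p['mtx'])@c; return q[:2]/q[2]
E
python3 - <<'E'
from h import *
print(robot.get_obs())
for n in ['top','scene']:
    p=imaging.snapshot(n); save(p,n+'0')
    print(n,-np.array(p['R']).T@p['t'])
    for t in ['roll_xl','roll_l','roll_m','roll_s','holder_xl','holder_l','holder_m','holder_s','small_carton','squeegee']:
        z=0.04 if t in('roll_m','roll_s') else 0
        for r in imaging.landmark_of(p,t)[:3]:
            print(t,round(r['conf'],2),np.round(r['centre'],1),np.round(toworld(p,r['centre'],z)[:2],3))
E
```

```text
pics
{'time': 0.0, 'joint_positions': array([-1.27009633e+00,  8.79208121e-02,  1.37224338e+00, -5.09890010e-06,
        1.68361119e+00, -1.03084577e-01]), 'qvel': array([ 0.00163182,  0.00135513, -0.00051381,  0.0010068 , -0.00090705,
       -0.00134674]), 'joint_torque': array([ 2.40254240e-04, -3.40184748e+01, -3.02422321e+01,  7.18433037e-02,
        3.32354545e-02, -1.80855263e-04]), 'tool_pos': array([ 0.21594494, -0.50527569,  0.22332835]), 'ee_rot': array([-1.57057676,  0.00217167, -1.16701208]), 'wrist_force': array([-1.10944683,  0.4509986 , -0.27468357]), 'wrist_torque': array([-0.04641073, -0.05386108, -0.01991009]), 'width': 0.09394451947762456}
top [0.41317699 0.04293304 1.10595247]
roll_xl 0.83 [363.5 187.5] [ 0.449 -0.281]
roll_l 0.57 [175.5 121.9] [0.637 0.274]
roll_l 0.49 [173.1 123.8] [0.631 0.281]
roll_l 0.44 [366.  191.7] [ 0.437 -0.288]
roll_m 0.57 [175.5 121.9] [0.629 0.266]
roll_m 0.49 [173.1 123.8] [0.623 0.273]
roll_m 0.44 [366.  191.7] [ 0.436 -0.276]
roll_s 0.57 [175.5 121.9] [0.629 0.266]
roll_s 0.49 [173.1 123.8] [0.623 0.273]
roll_s 0.44 [366.  191.7] [
[... 880 characters left out ...]
2.7 301.4] [ 0.45 -0.28]
roll_m 0.62 [362.9 179.9] [0.629 0.245]
roll_s 0.81 [369.1 171.3] [0.629 0.277]
roll_s 0.79 [162.7 301.4] [ 0.45 -0.28]
roll_s 0.62 [362.9 179.9] [0.629 0.245]
holder_xl 0.83 [241.1 211.3] [0.429 0.012]
holder_l 0.94 [307.3 149.6] [0.452 0.272]
holder_l 0.78 [306.7 262.3] [ 0.635 -0.005]
holder_l 0.78 [322.4 114.3] [0.415 0.403]
holder_m 0.94 [307.3 149.6] [0.452 0.272]
holder_m 0.78 [306.7 262.3] [ 0.635 -0.005]
holder_m 0.78 [322.4 114.3] [0.415 0.403]
holder_s 0.94 [307.3 149.6] [0.452 0.272]
holder_s 0.78 [306.7 262.3] [ 0.635 -0.005]
holder_s 0.78 [322.4 114.3] [0.415 0.403]
small_carton 0.58 [311.2 195.3] [0.541 0.155]
squeegee 0.9 [238.3 280.3] [ 0.536 -0.134]
```

```bash
python3 - <<'E'
import cv2
for n in ['top','scene']:
    a=cv2.imread(f'pics/{n}0.png')
    cv2.imwrite(f'pics/{n}0b.png',cv2.resize(a[90:250,110:410] if n=='top' else a[80:380,90:420],(800,427) if n=='top' else (660,600),interpolation=cv2.INTER_CUBIC))
E
```

```text
(no output)
```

View pics/top0b.png

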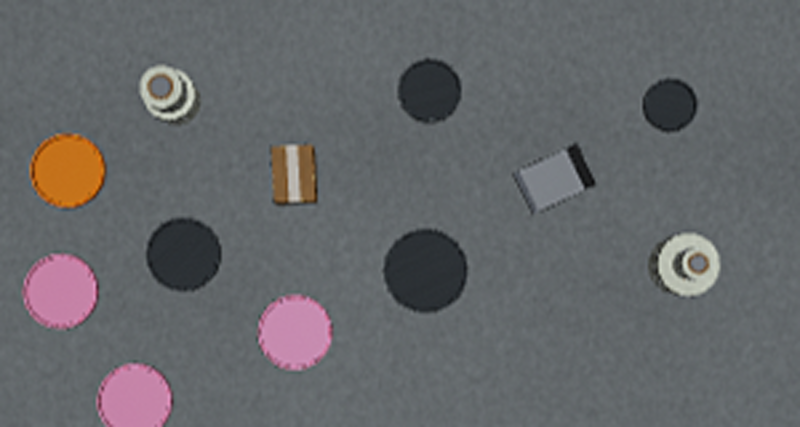

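View pics/scene0b.png

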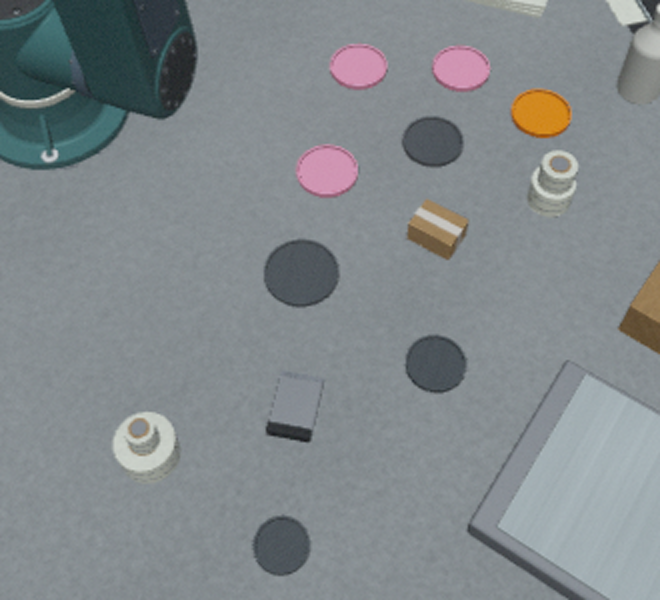

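The top view shows stack A (largest roll with the smallest on top, ~(363,188)), and stack B (second-largest with the third on top, ~(173,124)). The dark holders are at about (269,190), (179,185), (271,124) and (361,129). The pink and orange dishes are look-alikes. Next I'll refine the positions by segmentation.

```bash
cat >> h.py <<'E'
def circfit(P):
    A=np.c_[2*P,np.ones(len(P))]; s=np.linalg.lstsq(A,(P**2).sum(1),rcond=None)[0]
    return s[:2],np.sqrt(s[2]+s[0]**2+s[1]**2)
def holders(p,seeds,z=0.008):
    im=p['image'].astype(int).max(2)
    m=(im<66).astype(np.uint8)
    n,l,st,c=cv2.connectedComponentsWithStats(m)
    for s in seeds:
        u=topix(p,[*s,0.004]).astype(int); k=l[u[1],u[0]]
        if k==0: print(s,'bg',im[u[1],u[0]]); continue
        cn=max(cv2.findContours((l==k).astype(np.uint8),0,cv2.CHAIN_APPROX_NONE)[0],key=len)[:,0]
        W=np.array([toworld(p,q,z)[:2] for q in cn]); ce,r=circfit(W)
        cen=toworld(p,c[k],z)[:2]
        print('holder',s,'fit',np.round(ce,4),'diam',round(2*r*1e3,1),'centroid',np.round(cen,4),'area d',round(2e3*np.sqrt(cv2.contourArea(W.astype(np.float32))/np.pi),1))
def cores(p,seeds,z):
    im=p['image'].astype(int)
    for s in seeds:
        u=topix(p,[*s,z])
        x0,y0=np.round(u).astype(int)
        w=im[y0-14:y0+15,x0-14:x0+15]
        white=(w.min(2)>150)
        br=((w[...,0]-w[...,2])>25)
        ys,xs=np.nonzero(br)
        if len(xs)<3: print('nocore',s); continue
        q=[(xs.min()+xs.max())/2+x0-14,(ys.min()+ys.max())/2+y0-14]
        print('core',s,'n',len(xs),np.round(q,1),np.round([xs.mean()+x0-14,ys.mean()+y0-14],1),np.round(toworld(p,[xs.mean()+x0-14,ys.mean()+y0-14],z),4))
E
python3 - <<'E'
from h import *
for n in ['top','scene']:
    p=imaging.snapshot(n); print(n)
    holders(p,[(.437,0),(.451,.27),(.635,-.005),(.626,-.27)])
    cores(p,[(.448,-.278),(.629,.268)],0.074)
p=imaging.snapshot('top')
print(p['image'].max(2)[118:132,262:282])
E
```

```text
top
holder (0.437, 0) fit [ 0.436  -0.0038] diam 87.6 centroid [ 0.436  -0.0038] area d 87.6
holder (0.451, 0.27) fit [0.4509 0.2606] diam 77.4 centroid [0.4509 0.2606] area d 77.2
holder (0.635, -0.005) fit [ 0.6338 -0.0063] diam 66.0 centroid [ 0.6336 -0.0063] area d 66.0
holder (0.626, -0.27) fit [ 0.6206 -0.27  ] diam 56.1 centroid [ 0.6206 -0.27  ] area d 56.0
core (0.448, -0.278) n 29 [371.5 188. ] [371.4 188.2] [ 0.4453 -0.2809  0.074 ]
core (0.629, 0.268) n 37 [169.5 121.5] [169.5 121.7] [0.6223 0.2754 0.074 ]
scene
(0.437, 0) bg 95
(0.451, 0.27) bg 92
(0.635, -0.005) bg 91
(0.626, -0.27) bg 95
core (0.448, -0.278) n 41 [159. 298.] [158.7 295.8] [ 0.4489 -0.2817  0.074 ]
core (0.629, 0.268) n 29 [370. 162.] [369.7 161.8] [0.6226 0.2774 0.074 ]
[[ 45  51  52  53  52  53  53  52  54  52  52  52  53  52  51  52  52  50
   26  55]
 [ 49  53  51  52  52  52  52  54  53  52  52  52  51  50  52  52  51  52
   43  33]
 [ 52  52  53  53  54  53  52  53  52  53  52  52  52  52  50  52  51  51
   52  30]
 [ 53  53  51  54  51  51  52  51  52  52  51  50  51  51  51  51  50  52
   52  30
[... 152 characters left out ...]
  53  52
   52  47]
 [ 51  50  51  51  52  51  52  52  53  55  54  53  53  54  53  52  52  53
   52  50]
 [ 50  51  52  53  53  54  53  53  53  52  53  53  55  52  51  52  52  52
   52  48]
 [ 52  54  53  52  53  54  53  54  53  53  53  54  53  51  51  52  51  50
   50  41]
 [ 50  53  52  53  54  53  54  52  55  52  52  52  52  50  51  50  48  51
   50  41]
 [ 50  53  54  53  52  53  53  51  52  50  51  51  51  50  50  52  52  51
   48  51]
 [ 51  52  54  51  51  51  51  50  50  51  49  51  51  52  50  54  52  49
   46  77]
 [ 48  50  51  50  51  50  50  51  51  53  53  52  52  52  52  51  50  48
   44  96]
 [ 56  57  51  50  52  52  52  51  52  52  51  51  52  52  51  51  50  47
   74 106]]
```

```bash
python3 - <<'E'
from h import *
p=imaging.snapshot('scene')
u=topix(p,[.635,-.005,.004]);print(u, p['image'].max(2)[250:275:3,290:325:4])
u=topix(p,[.437,-.0,.004]);print(u)
E
```

```text
[306.97010071 261.71520793] [[144 144 103  87  87  87  68 142 140]
 [140 132  84  88  90  92  90  65 146]
 [143  88  89  88  93  86  91  90 132]
 [140  83  92  87  90  84  88  87  93]
 [145  91  89  93  88  88  88  86  91]
 [147  88  86  89  87  89  89  91 101]
 [146  86  87  89  85  89  89  91 128]
 [144 142  74  91  87  88  89  84 147]
 [146 146 143  61  88  88  62 142 146]]
[240.46905666 215.62345196]
```

```bash
sed -i 's/def holders(p,seeds,z=0.008):/def holders(p,seeds,z=0.008,th=66):/; s/(im<66)/(im<th)/' h.py; python3 - <<'E'
from h import *
p=imaging.snapshot('scene')
holders(p,[(.437,0),(.451,.27),(.635,-.005),(.626,-.27)],th=115)
E
```

```text
holder (0.437, 0) fit [ 0.4387 -0.0028] diam 91.6 centroid [ 0.4394 -0.0036] area d 91.4
holder (0.451, 0.27) fit [0.4533 0.2614] diam 82.0 centroid [0.4539 0.2608] area d 81.7
holder (0.635, -0.005) fit [ 0.6363 -0.0056] diam 69.3 centroid [ 0.6367 -0.0061] area d 69.2
holder (0.626, -0.27) fit [ 0.6234 -0.2699] diam 57.6 centroid [ 0.6238 -0.2703] area d 57.5
```

Emit:
send_rows(
  moves="-1 0 0 0 7; -1 0 0 0 7; -1 0 0 0 7; -1 0 0 0 2.1; -1 -0.025 0 0.025 0; -1 -0.025 0 0.025 0; -1 -0.025 0 0.025 0; -1 -0.025 0 0.025 0; -1 -0.025 0 0.025 0; -1 -0.025 0 0.025 0",
)

```text
time: 2.18
tool_pos: [0.3669, -0.3544, 0.2247]
ee_rot: [-1.57, -0.0, -1.571]
wrist_force: [1.1, 0.1, -0.5]
width: 0.0945
```

Emit:
send_rows(
  moves="-1 -0.025 0 0.025 0; -1 -0.025 0 0.025 0; -1 -0.024 0 0.025 0; -1 0 0 0.006 0; -1 0 0.035 0 0; -1 0 0.035 0 0; -1 0 0.02 0 0; -1 0 0 0 0; -1 0 0 0 0; -1 0 0 0 0",
)

```text
time: 3.02
tool_pos: [0.4476, -0.2827, 0.1363]
ee_rot: [-1.569, -0.002, -1.571]
wrist_force: [-0.1, -0.4, 0.2]
width: 0.094
```

```bash
python3 - <<'E'
from h import *
o=robot.get_obs(); print(o['time'],o['tool_pos'],o['ee_rot'],o['wrist_force'])
p=imaging.snapshot('wrist'); save(p,'w1')
p=imaging.snapshot('scene'); save(p,'s1')
E
```

```text
3.0167 [ 0.44757559 -0.28269908  0.13630298] [-1.56861458 -0.00197127 -1.5706869 ] [-0.11464268 -0.35789746  0.22703353]
```

View pics/w1.png

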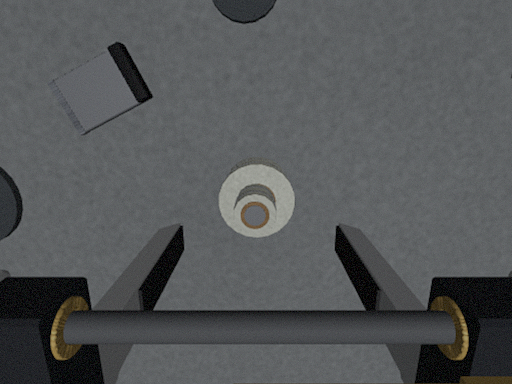

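```bash
python3 - <<'E'
from h import *
p=imaging.snapshot('wrist')
cores(p,[(.447,-.281)],0.074)
E
```

```text
core (0.447, -0.281) n 226 [255.5 215. ] [255.7 214.6] [ 0.4474 -0.2798  0.074 ]
```

Emit:
send_rows(
  moves="-1 -0.0025 0.03 0 0; -1 0 0.025 0 0; -1 0 0.013 0 0; -1 0 0 0 0; 1 0 0 0 0; 1 0 0 0 0; 1 0 0 0 0; 1 0 0 0 0; 1 0 0 0 0; 1 0 0 0 0",
)

```text
time: 4.0
tool_pos: [0.4473, -0.2794, 0.0673]
ee_rot: [-1.57, -0.001, -1.57]
wrist_force: [-0.1, 1.3, -0.7]
width: 0.0575
```

Emit:
send_rows(
  moves="1 0 0 0 0; 1 0 0 0 0; 1 0 0 0 0; 1 0 0 0 0; 1 0 -0.01 0 0; 1 0 -0.015 0 0; 1 0 -0.02 0 0; 1 0 -0.02 0 0; 1 0 0 0 0; 1 0 0 0 0",
)

```text
time: 4.83
tool_pos: [0.4477, -0.2798, 0.1331]
ee_rot: [-1.568, -0.002, -1.57]
wrist_force: [0.7, 0.4, -1.0]
width: 0.0324
```

```bash
python3 - <<'E'
from h import *
p=imaging.snapshot('wrist');save(p,'w2')
E
```

```text
(no output)
```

View pics/w2.png

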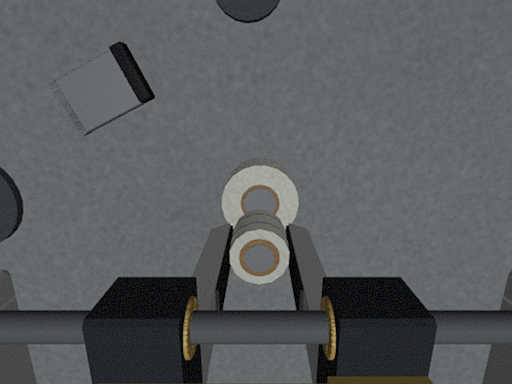

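The wrist view shows the smallest roll upright in the fingers at (259,257). The largest roll is unmoved below it.

Emit:
send_rows(
  moves="1 -0.002 0 0.03 0; 1 -0.002 0 0.035 0; 1 -0.002 0 0.035 0; 1 -0.002 0 0.035 0; 1 -0.002 0 0.03 0; 1 0 0 0.0095 0; 1 0 0.03 0 0; 1 0 0.03 0 0; 1 0 0 0 0; 1 0 0 0 0",
)

```text
time: 5.72
tool_pos: [0.6189, -0.2677, 0.0669]
ee_rot: [-1.579, 0.004, -1.57]
wrist_force: [0.4, -0.2, 0.3]
width: 0.0326
```

```bash
python3 - <<'E'
from h import *
print(robot.get_obs()['tool_pos'])
p=imaging.snapshot('scene');save(p,'s2')
p=imaging.snapshot('wrist');save(p,'w3')
E
```

```text
[ 0.61890166 -0.2676762   0.06685689]
```

View pics/w3.png

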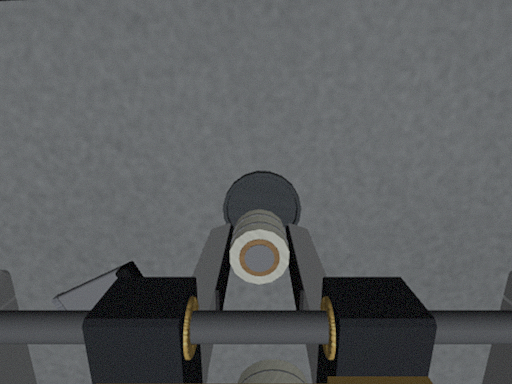

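Emit:
send_rows(
  moves="1 0 0 0 0; 1 0 0 0 0; 1 0 0 0 0; 1 0 0 0 0; 1 0 0 0 0; 1 0 0 0 0; 1 0 0 0 0; 1 0 0 0 0; 1 0 0 0 0; 1 0 0 0 0",
)

```text
time: 6.65
tool_pos: [0.6214, -0.269, 0.0714]
ee_rot: [-1.571, -0.0, -1.57]
wrist_force: [0.2, -0.2, -0.3]
width: 0.0325
```

```bash
python3 - <<'E'
from h import *
print(robot.get_obs()['tool_pos'],robot.get_obs()['ee_rot'])
p=imaging.snapshot('wrist');save(p,'w4')
print(topix(p,[.622,-.27,.006]))
for a in np.linspace(0,6.28,9): print(np.round(topix(p,[.622+.0295*np.cos(a),-.27+.0295*np.sin(a),.009])))
print(p['image'].max(2)[160:240:4,262], p['image'].max(2)[200,215:310:4])
E
```

```text
[ 0.62144689 -0.26902435  0.07140581] [-1.57088159e+00 -2.82543806e-05 -1.57020443e+00]
[261.39668163 211.89265918]
[262. 175.]
[233. 186.]
[222. 213.]
[234. 239.]
[261. 249.]
[288. 239.]
[300. 213.]
[290. 187.]
[262. 175.]
[108 110 111  51  68  63  64  64  64  63  63  62  67 104 104 105 106 100
 172 160] [110 109 114  58  63  67  66  62  61  64  73  65  66  69  66  67  65  58
  61  67  57 107 109 109]
```

Emit:
send_rows(
  moves="1 0.001 0.012 0.002 0; 1 0 0.012 0 0; 1 0 0.006 0 0; 1 0 0.004 0 0; 1 0 0.002 0 0; 1 0 0.001 0 0; 1 0 0.001 0 0; 1 0 0 0 0; 1 0 0 0 0; 1 0 0 0 0",
)

```text
time: 7.53
tool_pos: [0.6238, -0.2702, 0.0341]
ee_rot: [-1.57, -0.001, -1.57]
wrist_force: [-0.2, 1.3, -0.7]
width: 0.0327
```

Emit:
send_rows(
  moves="1 0 0.001 0 0; 1 0 0.001 0 0; 1 0 0.001 0 0; 1 0 0 0 0; 1 0 0 0 0; 1 0 0 0 0; 0 0 0 0 0; -0.3 0 0 0 0; -0.3 0 0 0 0; -0.3 0 0 0 0",
)

```text
time: 8.37
tool_pos: [0.6234, -0.27, 0.0305]
ee_rot: [-1.571, -0.0, -1.57]
wrist_force: [0.0, 1.5, -0.2]
width: 0.0555
```

Emit:
send_rows(
  moves="-1 0 0 0 0; -1 0 0 0 0; -1 0 0 0 0; -1 0 -0.02 0 0; -1 0 -0.035 0 0; -1 0 -0.03 -0.015 0; -1 0 -0.015 -0.035 0; -1 0 0 -0.035 0; -1 0 0 -0.04 0; -1 0.011 0 -0.04 0",
)

```text
time: 9.2
tool_pos: [0.4574, -0.2798, 0.1311]
ee_rot: [-1.57, -0.0, -1.568]
wrist_force: [0.6, -2.2, 0.1]
width: 0.0937
```

```bash
cat >> h.py <<'E'
def rolls(p,seed,z,th=150,R=40):
    im=p['image'].astype(int); u=np.round(topix(p,[*seed,z])).astype(int)
    cores(p,[seed],z)
E
python3 - <<'E'
from h import *
print(robot.get_obs()['tool_pos'])
for n,z in [('scene',.038),('top',.038),('wrist',.038)]:
    p=imaging.snapshot(n);save(p,n+'3')
    cores(p,[(.6235,-.27)],.038); cores(p,[(.447,-.281)],.040)
    if n=='wrist':print(topix(p,(.447,-.281,.04)))
E
```

```text
[ 0.45736321 -0.27980453  0.13113053]
core (0.6235, -0.27) n 40 [230. 348.] [229.6 347.7] [ 0.623  -0.2691  0.038 ]
core (0.447, -0.281) n 56 [161.5 300. ] [161.6 300.4] [ 0.4468 -0.2795  0.04  ]
core (0.6235, -0.27) n 24 [364.5 126.5] [364.2 126.7] [ 0.6218 -0.2719  0.038 ]
nocore (0.447, -0.281)
nocore (0.6235, -0.27)
core (0.447, -0.281) n 93 [260. 210.] [264.8 209.8] [ 0.447  -0.2853  0.04  ]
[259.73443698 209.71709396]
```

View pics/scene3.png

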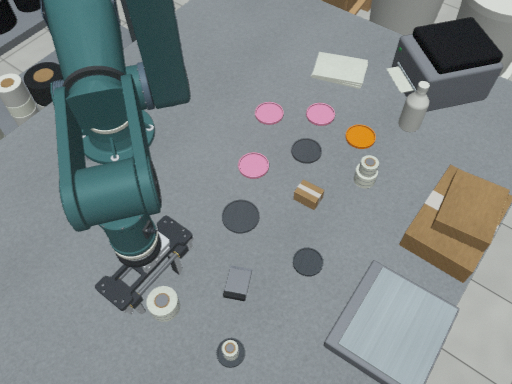

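View pics/wrist3.png

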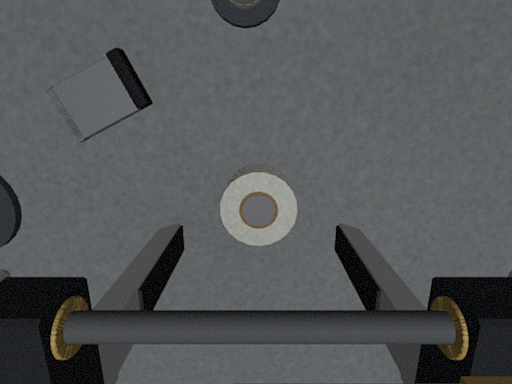

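The smallest roll stands in its holder (scene (230,350)). The largest roll is clear and centred in the wrist view at (258,210).

Emit:
send_rows(
  moves="-1 -0.0015 0.02 -0.0115 0; -1 0 0.03 0 0; -1 0 0.025 0 0; -1 0 0.015 0 0; -1 0 0.008 0 0; -1 0 0.004 0 0; -1 0 0 0 0; 1 0 0 0 0; 1 0 0 0 0; 1 0 0 0 0",
)

```text
time: 10.18
tool_pos: [0.4479, -0.2803, 0.0299]
ee_rot: [-1.569, -0.002, -1.57]
wrist_force: [0.7, -0.3, 0.5]
width: 0.0776
```

Emit:
send_rows(
  moves="1 0 0 0 0; 1 0 0 0 0; 1 0 0 0 0; 1 0 0 0 0; 1 0 -0.01 0 0; 1 0 -0.015 0 0; 1 0 -0.015 0 0; 1 0 -0.015 0 0; 1 0 0 0 0; 1 0 0 0 0",
)

```text
time: 11.02
tool_pos: [0.4473, -0.2799, 0.0843]
ee_rot: [-1.569, -0.001, -1.57]
wrist_force: [-0.0, -0.3, -0.3]
width: 0.0656
```

Emit:
send_rows(
  moves="1 -0.02 0 0 0; 1 -0.035 0 -0.0095 0; 1 -0.04 0 0 0; 1 -0.04 0 0 0; 1 -0.04 0 0 0; 1 -0.04 0 0 0; 1 -0.035 0 0 0; 1 -0.02 0 0 0; 1 -0.007 0 0 0; 1 0 0 0 0",
)

```text
time: 11.85
tool_pos: [0.4363, -0.0013, 0.0823]
ee_rot: [-1.573, 0.0, -1.567]
wrist_force: [-0.1, -0.3, -1.8]
width: 0.0653
```

Emit:
send_rows(
  moves="1 0 0.01 0 0; 1 0 0.01 0 0; 1 0 0 0 0; 1 0 0 0 0; 1 0 0 0 0; 1 0 0 0 0; 1 0 0 0 0; 1 0 0 0 0; 1 0 0 0 0; 1 0 0 0 0",
)

```text
time: 12.68
tool_pos: [0.4374, -0.0027, 0.0637]
ee_rot: [-1.57, -0.0, -1.57]
wrist_force: [0.2, -0.3, -2.0]
width: 0.0657
```

```bash
python3 - <<'E'
from h import *
print(robot.get_obs()['tool_pos'])
p=imaging.snapshot('wrist');save(p,'w5')
print([np.round(topix(p,[.4375+.046*np.cos(a),-.003+.046*np.sin(a),.009])) for a in (0,1.57,-1.57)])
E
```

```text
[ 0.43744847 -0.00266688  0.063705  ]
[array([261., 155.]), array([198., 217.]), array([323., 217.])]
```

View pics/w5.png

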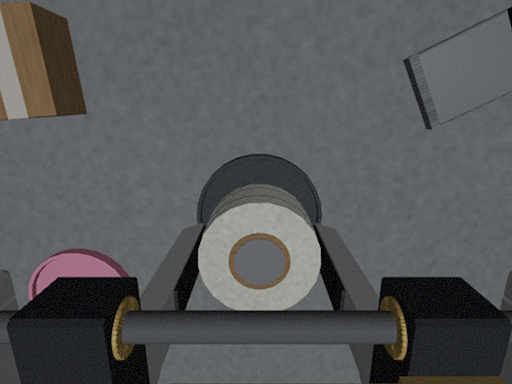

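Emit:
send_rows(
  moves="1 0 0.01 0 0; 1 0 0.008 0 0; 1 0 0.005 0 0; 1 0 0.003 0 0; 1 0 0.002 0 0; 1 0 0.001 0 0; 1 0 0.001 0 0; 1 0 0.001 0 0; 1 0 0 0 0; 1 0 0 0 0",
)

```text
time: 13.57
tool_pos: [0.4374, -0.0027, 0.0333]
ee_rot: [-1.57, -0.0, -1.57]
wrist_force: [-3.7, 0.4, 5.5]
width: 0.0658
```

Emit:
send_rows(
  moves="1 0 0.001 0 0; 1 0 0 0 0; 1 0 0 0 0; 0.2 0 0 0 0; 0 0 0 0 0; -0.6 0 0 0 0; -1 0 0 0 0; -1 0 0 0 0; -1 0 0 0 0; -1 0 0 0 0",
)

```text
time: 14.4
tool_pos: [0.4373, -0.0027, 0.0312]
ee_rot: [-1.571, -0.0, -1.57]
wrist_force: [0.0, -0.3, 0.5]
width: 0.0931
```

Emit:
send_rows(
  moves="-1 0 -0.02 0 0; -1 0 -0.035 0 0; -1 0 -0.035 0 0; -1 -0.02 -0.03 0.01 0; -1 -0.03 0 0.02 0; -1 -0.03 0 0.02 0; -1 -0.03 0 0.02 0; -1 -0.03 0 0.02 0; -1 -0.03 0 0.02 0; -1 -0.03 0 0.02 0",
)

```text
time: 15.23
tool_pos: [0.5679, 0.1991, 0.1509]
ee_rot: [-1.571, -0.0, -1.57]
wrist_force: [0.7, -0.9, 0.4]
width: 0.0941
```

Emit:
send_rows(
  moves="-1 -0.03 0 0.02 0; -1 -0.03 0 0.02 0; -1 -0.0195 0 0.015 0; -1 0 0 0 0; -1 0 0 0 0; -1 0 0 0 0; -1 0 0 0 0; -1 0 0 0 0; -1 0 0 0 0; -1 0 0 0 0",
)

```text
time: 16.07
tool_pos: [0.622, 0.2762, 0.152]
ee_rot: [-1.57, 0.0, -1.571]
wrist_force: [-0.1, 0.0, 0.5]
width: 0.0937
```

```bash
python3 - <<'E'
from h import *
print(robot.get_obs()['tool_pos'])
for n in ['top','scene','wrist']:
    p=imaging.snapshot(n);save(p,n+'6')
    cores(p,[(.6225,.2765)],.074)
    cores(p,[(.437,-.003)],.044)
E
```

```text
[0.62198498 0.27620942 0.15203892]
core (0.6225, 0.2765) n 5 [173.5 123.5] [173.6 123.6] [0.6173 0.264  0.074 ]
core (0.437, -0.003) n 46 [269.5 191. ] [269.4 190.6] [ 0.4364 -0.0028  0.044 ]
core (0.6225, 0.2765) n 26 [366. 157.] [368.4 159.8] [0.6172 0.2809 0.074 ]
core (0.437, -0.003) n 34 [239.5 207.5] [239.2 207.7] [ 0.4372 -0.0025  0.044 ]
core (0.6225, 0.2765) n 216 [260. 207.] [260.1 206.6] [0.6228 0.2765 0.074 ]
core (0.437, -0.003) n 3 [511. 378.] [511. 378.] [0.4203 0.0077 0.044 ]
```

View pics/wrist6.png

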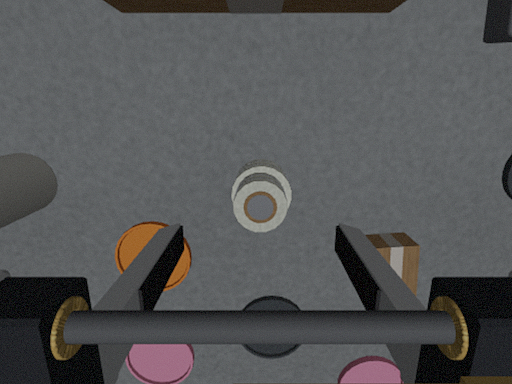

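The largest roll is in its holder ((0.437,-0.003), error under 1 mm). Roll m is centred under the gripper at (260,207).

Emit:
send_rows(
  moves="-1 0 0.03 0.0005 0; -1 0 0.025 0 0; -1 0 0.015 0 0; -1 0 0.01 0 0; -1 0 0.005 0 0; -1 0 0 0 0; -1 0 0 0 0; 1 0 0 0 0; 1 0 0 0 0; 1 0 0 0 0",
)

```text
time: 17.05
tool_pos: [0.6233, 0.2772, 0.0679]
ee_rot: [-1.568, 0.001, -1.57]
wrist_force: [-0.0, -0.3, -0.3]
width: 0.0775
```

Emit:
send_rows(
  moves="1 0 0 0 0; 1 0 0 0 0; 1 0 0 0 0; 1 0 0 0 0; 1 0 0 0 0; 1 0 -0.01 0 0; 1 0 -0.015 0 0; 1 0 -0.02 0 0; 1 0 0 0 0; 1 0 0 0 0",
)

```text
time: 17.88
tool_pos: [0.6238, 0.2774, 0.1138]
ee_rot: [-1.567, 0.001, -1.57]
wrist_force: [-0.3, -0.4, -0.1]
width: 0.0438
```

Emit:
send_rows(
  moves="1 0.02 0 0 0; 1 0.035 0 0.0125 0; 1 0.04 0 0 0; 1 0.04 0 0 0; 1 0.04 0 0 0; 1 0.04 0 0 0; 1 0.035 0 0 0; 1 0.02 0 0 0; 1 0.0125 0 0 0; 1 0 0 0 0",
)

```text
time: 18.72
tool_pos: [0.6346, -0.0081, 0.1101]
ee_rot: [-1.573, -0.001, -1.574]
wrist_force: [-0.2, -0.5, -0.2]
width: 0.0436
```

Emit:
send_rows(
  moves="1 0 0.01 0 0; 1 0 0.015 0 0; 1 0 0.01 0 0; 1 0 0.005 0 0; 1 0 0 0 0; 1 0 0 0 0; 1 0 0 0 0; 1 0 0 0 0; 1 0 0 0 0; 1 0 0 0 0",
)

```text
time: 19.55
tool_pos: [0.6357, -0.0056, 0.0722]
ee_rot: [-1.569, -0.0, -1.57]
wrist_force: [0.1, 0.2, -0.2]
width: 0.0438
```

```bash
python3 - <<'E'
from h import *
print(robot.get_obs()['tool_pos'])
p=imaging.snapshot('wrist');save(p,'w7')
print([np.round(topix(p,[.6355+.035*np.cos(a),-.006+.035*np.sin(a),.009])) for a in (0,1.57,-1.57)])
E
```

```text
[ 0.63569071 -0.0055921   0.07223142]
[array([261., 168.]), array([214., 214.]), array([307., 214.])]
```

View pics/w7.png

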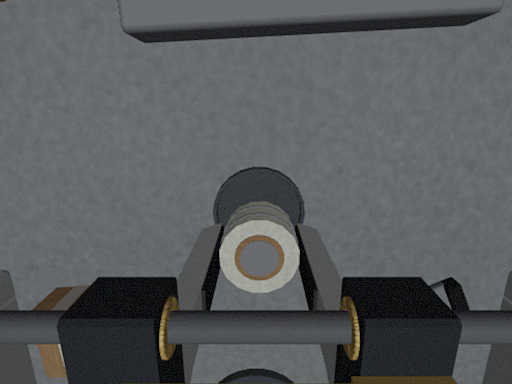

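Emit:
send_rows(
  moves="1 0 0.012 0 0; 1 0 0.012 0 0; 1 0 0.007 0 0; 1 0 0.004 0 0; 1 0 0.002 0 0; 1 0 0.001 0 0; 1 0 0.001 0 0; 1 0 0.001 0 0; 1 0 0 0 0; 1 0 0 0 0",
)

```text
time: 20.43
tool_pos: [0.6356, -0.0056, 0.0319]
ee_rot: [-1.57, -0.0, -1.57]
wrist_force: [-0.0, -0.1, 0.2]
width: 0.0435
```

Emit:
send_rows(
  moves="1 0 0.001 0 0; 1 0 0 0 0; 1 0 0 0 0; 0.5 0 0 0 0; 0.2 0 0 0 0; -0.4 0 0 0 0; -1 0 0 0 0; -1 0 0 0 0; -1 0 0 0 0; -1 0 0 0 0",
)

```text
time: 21.27
tool_pos: [0.6353, -0.0055, 0.0306]
ee_rot: [-1.571, -0.0, -1.57]
wrist_force: [-0.1, -0.2, 0.3]
width: 0.0734
```

Emit:
send_rows(
  moves="-1 0 0 0 0; -1 0 -0.02 0 0; -1 0 -0.035 0 0; -1 0 -0.035 0 0; -1 -0.02 -0.03 0 0; -1 -0.035 0 -0.0125 0; -1 -0.04 0 0 0; -1 -0.04 0 0 0; -1 -0.04 0 0 0; -1 -0.04 0 0 0",
)

```text
time: 22.1
tool_pos: [0.6224, 0.2111, 0.1508]
ee_rot: [-1.57, 0.0, -1.571]
wrist_force: [1.1, 0.6, -0.4]
width: 0.0944
```

Emit:
send_rows(
  moves="-1 -0.035 0 0 0; -1 -0.02 0 0 0; -1 -0.0125 0 0 0; -1 0 0 0 0; -1 0 0 0 0; -1 0 0 0 0; -1 0 0 0 0; -1 0 0 0 0; -1 0 0 0 0; -1 0 0 0 0",
)

```text
time: 22.93
tool_pos: [0.6229, 0.2761, 0.1507]
ee_rot: [-1.571, -0.0, -1.571]
wrist_force: [-0.5, -0.6, 0.9]
width: 0.0939
```

```bash
python3 - <<'E'
from h import *
print(robot.get_obs()['tool_pos'])
for n in ['top','scene','wrist']:
    p=imaging.snapshot(n);save(p,n+'8')
    cores(p,[(.6225,.2765)],.040)
    if n!='wrist': cores(p,[(.6355,-.006)],.038)
E
```

```text
[0.62285577 0.27608124 0.15065112]
core (0.6225, 0.2765) n 18 [174.5 124.5] [175.8 125.3] [0.6193 0.265  0.04  ]
core (0.6355, -0.006) n 35 [271.5 121.5] [271.7 121.4] [ 0.634  -0.0078  0.038 ]
core (0.6225, 0.2765) n 28 [366.5 170.5] [366.3 170.7] [0.622  0.2745 0.04  ]
core (0.6355, -0.006) n 42 [308.5 255. ] [308.5 254.9] [ 0.6352 -0.0041  0.038 ]
core (0.6225, 0.2765) n 163 [260. 196.] [258.7 193.8] [0.6248 0.2776 0.04  ]
```

View pics/wrist8.png

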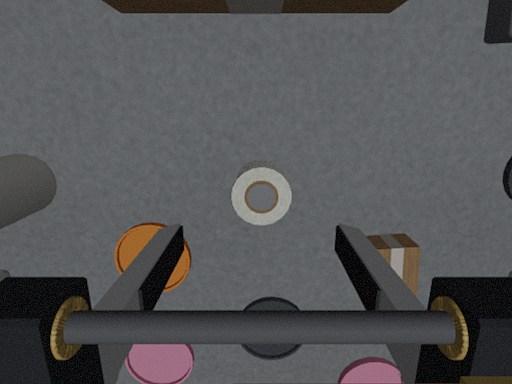

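Emit:
send_rows(
  moves="-1 0 0.025 0 0; -1 0 0.035 0 0; -1 0 0.03 0 0; -1 0 0.017 0 0; -1 0 0.01 0 0; -1 0 0.005 0 0; -1 0 0 0 0; 1 0 0 0 0; 1 0 0 0 0; 1 0 0 0 0",
)

```text
time: 23.92
tool_pos: [0.6239, 0.2774, 0.0307]
ee_rot: [-1.567, 0.001, -1.57]
wrist_force: [0.1, -0.5, -0.3]
width: 0.0774
```

Emit:
send_rows(
  moves="1 0 0 0 0; 1 0 0 0 0; 1 0 0 0 0; 1 0 0 0 0; 1 0 0 0 0; 1 0 -0.01 0 0; 1 0 -0.015 0 0; 1 0 -0.025 0 0; 1 0 0 0 0; 1 0 0 0 0",
)

```text
time: 24.75
tool_pos: [0.6239, 0.2777, 0.0807]
ee_rot: [-1.566, 0.002, -1.57]
wrist_force: [-0.4, -0.1, 0.3]
width: 0.0551
```

Emit:
send_rows(
  moves="1 0.005 0 -0.02 0; 1 0.005 0 -0.035 0; 1 0.0055 0 -0.04 0; 1 0 0 -0.035 0; 1 0 0 -0.025 0; 1 0 0 -0.016 0; 1 0 0.01 0 0; 1 0 0 0 0; 1 0 0 0 0; 1 0 0 0 0",
)

```text
time: 25.58
tool_pos: [0.4523, 0.2612, 0.0676]
ee_rot: [-1.572, -0.001, -1.571]
wrist_force: [-0.8, -1.2, -0.0]
width: 0.0544
```

Emit:
send_rows(
  moves="1 0 0 0 0; 1 0 0 0 0; 1 0 0 0 0; 1 0 0 0 0; 1 0 0 0 0; 1 0 0 0 0; 1 0 0 0 0; 1 0 0 0 0; 1 0 0 0 0; 1 0 0 0 0",
)

```text
time: 26.42
tool_pos: [0.4516, 0.2614, 0.0685]
ee_rot: [-1.571, -0.0, -1.57]
wrist_force: [0.1, 0.4, -0.8]
width: 0.0545
```

```bash
python3 - <<'E'
from h import *
print(robot.get_obs()['tool_pos'])
p=imaging.snapshot('wrist');save(p,'w9')
print([np.round(topix(p,[.452+.0405*np.cos(a),.261+.0405*np.sin(a),.009])) for a in (0,1.57,-1.57)])
E
```

```text
[0.45161031 0.2613597  0.06849221]
[array([261., 161.]), array([206., 215.]), array([315., 215.])]
```

View pics/w9.png

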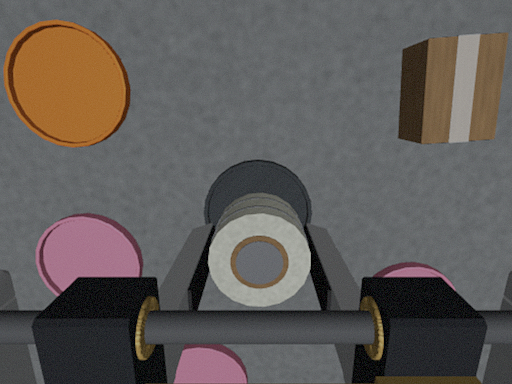

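Emit:
send_rows(
  moves="1 0 0.01 0 0; 1 0 0.01 0 0; 1 0 0.006 0 0; 1 0 0.004 0 0; 1 0 0.002 0 0; 1 0 0.001 0 0; 1 0 0.001 0 0; 1 0 0 0 0; 1 0 0 0 0; 1 0 0 0 0",
)

```text
time: 27.3
tool_pos: [0.4519, 0.2615, 0.0349]
ee_rot: [-1.57, 0.0, -1.57]
wrist_force: [0.8, -0.2, -1.1]
width: 0.0549
```

Emit:
send_rows(
  moves="1 0 0.001 0 0; 1 0 0.001 0 0; 1 0 0 0 0; 0.5 0 0 0 0; 0.2 0 0 0 0; -0.4 0 0 0 0; -1 0 0 0 0; -1 0 0 0 0; -1 0 0 0 0; -1 0 0 0 0",
)

```text
time: 28.13
tool_pos: [0.4515, 0.2613, 0.0322]
ee_rot: [-1.571, -0.0, -1.57]
wrist_force: [-0.2, -0.5, -0.4]
width: 0.0842
```

Emit:
send_rows(
  moves="-1 0 0 0 0; -1 0 -0.02 0 0; -1 0 -0.035 0 0; -1 0 -0.035 0 0; -1 0 -0.03 0 0; -1 0 0 -0.03 0; -1 0 0 -0.03 0; -1 0 0 -0.03 0; -1 0 0 0 0; -1 0 0 0 0",
)

```text
time: 28.97
tool_pos: [0.3609, 0.2614, 0.1527]
ee_rot: [-1.57, 0.0, -1.569]
wrist_force: [-0.9, 0.7, -0.3]
width: 0.0942
```

```bash
python3 - <<'E'
from h import *
print(robot.get_obs()['tool_pos'])
H=[(.437,-.003,.044),(.452,.261,.044),(.635,-.006,.038),(.6225,-.27,.038)]
for n in ['wrist','top','scene']:
    p=imaging.snapshot(n);save(p,n+'10')
    for x,y,z in H:
        try: cores(p,[(x,y)],z)
        except Exception as e: print('x')
    for t in ('small_carton','squeegee'):
        for r in imaging.landmark_of(p,t)[:1]: print(t,r['conf'],r['centre'])
a=cv2.imread('pics/scene10.png'); cv2.imwrite('pics/s10b.png',cv2.resize(a[80:380,190:420],(460,600)))
E
```

```text
[0.36088328 0.26140682 0.15268593]
nocore (0.437, -0.003)
core (0.452, 0.261) n 100 [261.  90.] [267.1  88.2] [0.4535 0.2559 0.044 ]
nocore (0.635, -0.006)
nocore (0.6225, -0.27)
core (0.437, -0.003) n 46 [269.5 191. ] [269.4 190.6] [ 0.4364 -0.0028  0.044 ]
core (0.452, 0.261) n 38 [176.  184.5] [176.4 184.6] [0.4505 0.2595 0.044 ]
core (0.635, -0.006) n 33 [271.5 121.5] [271.5 121.5] [ 0.6337 -0.0072  0.038 ]
core (0.6225, -0.27) n 24 [364.5 126.5] [364.2 126.7] [ 0.6218 -0.2719  0.038 ]
small_carton 0.85 [221.6, 156.1]
squeegee 0.72 [268.9, 192.1]
core (0.437, -0.003) n 33 [239.5 207.5] [239.8 207.4] [ 0.4377 -0.0008  0.044 ]
core (0.452, 0.261) n 26 [306.5 141. ] [306.5 141.4] [0.4517 0.2614 0.044 ]
core (0.635, -0.006) n 42 [308.5 255. ] [308.5 254.9] [ 0.6352 -0.0041  0.038 ]
core (0.6225, -0.27) n 40 [230. 348.] [229.6 347.8] [ 0.6231 -0.2692  0.038 ]
small_carton 0.64 [306.4, 196.1]
squeegee 0.72 [304.3, 151.1]
```

View pics/s10b.png

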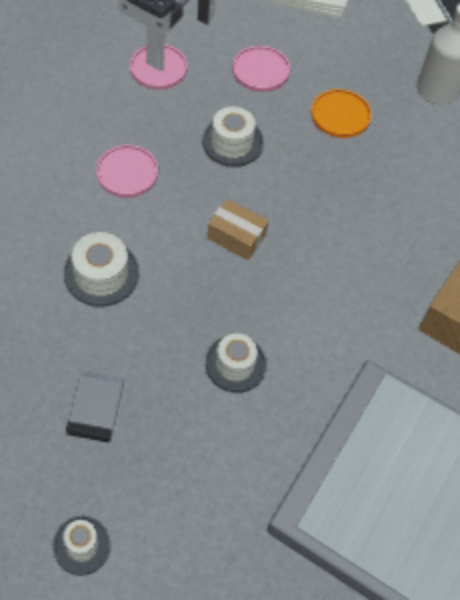

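View pics/wrist10.png

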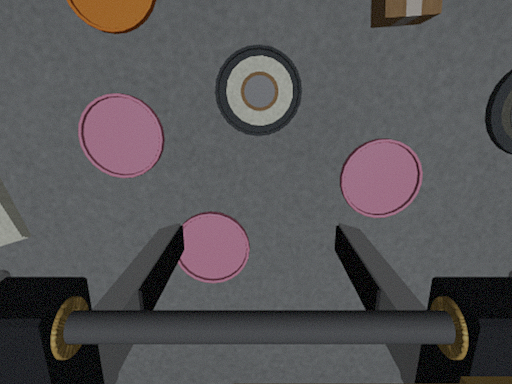

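View pics/top10.png

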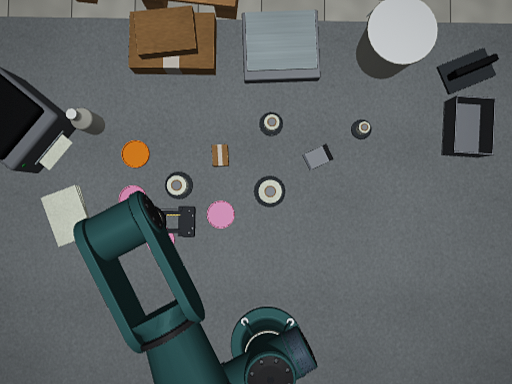

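All four rolls stand centred in their own holders (top view (270,191), (178,184), (271,123), (362,129)). The carton and squeegee are unmoved and the gripper is clear.

```bash
python3 -c "
from h import *
print(order.close_job())"
```

```text
the job is handed in; nothing more can be done
None
```

I took both stacks apart and set each roll in the holder of its own size: smallest first, then largest, third-largest and second-largest. The job was handed in at about 29 s of the 112 s allowed, and it reported no verdict.

**Last checks:** In the top and scene pictures all four rolls stand upright. Their axes measured within about 3 mm of the holder centres, against the 12 mm allowed. The gripper was open and clear, about 150 mm up. The carton and squeegee are where they started in the pictures.

**Disagreements:**
- The two fixed cameras differed by 2–3 mm on most positions, so I used averages and checked each placing with the wrist camera.
- At the end the squeegee detector locked onto other objects, so I judged the squeegee by eye.
- A few core-ring measurements were off because the gripper or other brown objects were in the way, and I left those out.

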